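Turn the condiment carousel to bring the pepper pot to the front

ROBOT

A 6-joint arm with a two-finger parallel gripper is mounted at the origin on a cart in front of the work surface, level with it; the furniture and walls round the work are solid. World frame = base frame: x ahead of the robot, y to its left, z up, the work surface at z = 0. Lengths are in m, angles in rad, forces in N, time in s.
With the tool pointing down it reaches from about 0.375 to 0.975 m from the base axis. Payload 3.8 kg.
Tool frame: the origin (TCP) lies where the fingers leave the gripper's body, on its centre line; the fingertips stand 73 mm ahead of it and the grasp point (between the pads) lies 54 mm ahead of it (nose_length is the distance from the TCP to the fingertips, in m); z points along the fingers, y is the line along which they close (so a half turn about z gives the same grasp; the last joint's range is limited). The gripper opens to 85 mm and grips with 20 to 120 N. Pads are 22 mm wide; open, the fingers measure 114 mm over their backs; the gripper's body (76 mm by 85 mm) begins 54 mm behind the grasp point. The pads swing forward as they close: fully open they stand 13 mm farther back than shut.
Start: joints at [-1.272, 0.264, 1.604, -0, 1.274, -0.037], TCP at [0.222, -0.637, 0.304] pointing down, gripper open.
Joint ranges: [-2.63, 2.63], [-0.94, 2.18], [0.31, 2.57], [-1.31, 4.45], [0, 2.66], [-2.55, 2.55]. Speed limits (rad/s): [2.57, 2.57, 3.14, 3.14, 3.14, 3.14].

INTERFACE

Orientations are given as a rotation vector (axis times angle).
In Python, from workcell import read_state, read_camera, calibration, finish_job, look_for, cut_out, tip_of, nose_length gives the robot as it stands.
- The arm moves only by the tool step_arm, never from a script. Its argument "targets" is a list of rows, each a list of 3 entries, a list of its own where there are three numbers: the turn, a rotation vector about the tool's x, y, z in rad, then the shift along the tool's x, y, z in mm, then the finger opening in mm, from 0 to 85.4. In form: [[[ax, ay, az], [x, y, z], grip], ...]. A call has 1 to 5 rows; each row shifts and turns the commanded pose from where the row before left it, along the tool's axes as they then stand; what a row does not reach is not made up. A row lasts 1/12 s, in which the tool goes at most 41.7 mm and 7.16 degrees, less where a joint would pass 70% of its speed; a pose out of reach is approached as far as the arm can. A call with a gripper value outside its range is refused whole. The fingers move at their own pace and stop on an object; "grip_force" is the grip in N (left out, the last holds). Time passes only in rows, so rows that do not move let the fingers close. It gives the time, the measured TCP pose, the force, the opening and the grip force at its end, in the units of the state.
- read_state(): the state, without advancing time (a new reading comes with each control period).
- read_camera(name): name is "side" or "top"; returns the picture (384x512x3 uint8, red, green, blue); there is no depth.
- calibration(name): a dict with "camera_matrix" (3x3 intrinsics, pixels), "R" (3x3) and "t" (3): a world point X has camera coordinates R X + t. Camera axes: x right, y down, z forward; pixel columns grow to the right and rows downward; lengths in m; the calibration is good to about 2 mm. A picture is of the moment at which its call begins. calibration takes no time and is no camera call.
- finish_job(): hands the job in; it is judged then, once.
Trained networks look in the newest picture that a camera, given by its name, has taken for a name from the list of things; names that differ only in an ending like _2 or _b are one class to them, and where a whole thing is asked for, a point or a joint stands for the part that bears it (a point fixed in the world has none). Each returns a list of dicts, best first, with "score" (0 to 1); they miss things now and then, are a little off and sometimes report something else, mostly with a low value. They report only what shows in the picture. A call takes as long as a camera call.
- look_for(camera, query): "extent" ([left, top, right, bottom] in pixels, round what is visible of it).
- cut_out(camera, query): "region" (384x512 bool, what is visible of it) and "extent" ([left, top, right, bottom] in pixels, round what is visible of it).
- tip_of(camera, query): "at" ([row, column] in pixels: a listed point, or the origin of a listed thing).
The state is a dict: "time": time; "q": joint angles; "joint_vel": joint speeds; "joint_torque": joint torques, N m; "tool_pos": TCP position; "tcp_rot": TCP orientation; "wrist_force": force on the tool from outside, world axes, zero at the start; "torque": the same for the moment, N m; "width": opening from 0.0 (shut) to 1.0 (fully open); "grip_force": force on a finger pad.
Only numpy, scipy, OpenCV 4.12 (cv2) and the standard library are available. Lean on these libraries where they do the work, as an engineer would, in place of code of your own. Each camera call takes 0.05 s, during which the arm holds its last target. There are 200 camera calls.

TASK

Turn the condiment carousel by pushing the finger posts on its rim with the fingertips until the pepper pot, the tallest and narrowest of the four pots on it, faces front, squarely in line with the arrow tongue that sticks out from under the tray. Turn it steadily, so that nothing slides off or tips, and do not touch or lift any of the pots and cups, nor disturb the lemon and the spice jar beside it. Leave the carousel standing still, with the pepper pot at the arrow.

Things in the scene. Friction and masses are not known exactly. Their poses are not given: they have to be found in the camera images.
- carousel_base: the fixed aluminium foot of the condiment carousel: a 140 mm disc under the tray with a flat arrow-shaped tongue, 24 mm wide and 5 mm high, that sticks out from under the tray and marks the front. Origin on the carousel's vertical turning axis at counter height; its -x axis points along the tongue to the front, z up. It is bolted down.
- pointer_tip (a point): the tip of the arrow tongue, 152 mm from the turning axis, 5 mm above the counter. The rim is free to reach on its robot side (towards -x), about 80 degrees to the right and 90 to the left; a glass shelf 0.28 m up on slim posts lies behind and to the right of the carousel, and the frame of the hot counter stands to its left, so come in from above on the robot side
- carousel: the carousel's hub with the turning tray. Origin on the turning axis at counter height, z up; does not turn. Tray: wooden disc, diameter 192 mm, standing surface 22 mm above the counter, lip top 25.5 mm, four lugs with finger posts on the rim 90 degrees apart. The pots' centres are 54 mm from the axis, midway between posts in angle; pots reach to 91 mm from the axis and 85 mm above the counter.
- tray (a joint): turn of the tray since the start, rad, 0 at the start, growing anticlockwise seen from above; it turns either way freely (limits at 9 rad). A light drag (about 0.08 N m, under 1 N at a post) stops it where it is left; it does not spring back.
- post0 (a point): centre of the top end of finger post 0 on the tray's rim, 114 mm from the axis, 62 mm above the counter; turns with the tray. The post is upright steel, 14 mm in diameter (17 mm at its foot), on a lug (underside 13 mm, top 21 mm above the counter) that sticks out to 122 mm from the axis
- post1 (a point): centre of the top end of finger post 1 on the tray's rim, 114 mm from the axis, 62 mm above the counter; turns with the tray. The post is upright steel, 14 mm in diameter (17 mm at its foot), on a lug (underside 13 mm, top 21 mm above the counter) that sticks out to 122 mm from the axis
- post2 (a point): centre of the top end of finger post 2 on the tray's rim, 114 mm from the axis, 62 mm above the counter; turns with the tray. The post is upright steel, 14 mm in diameter (17 mm at its foot), on a lug (underside 13 mm, top 21 mm above the counter) that sticks out to 122 mm from the axis
- post3 (a point): centre of the top end of finger post 3 on the tray's rim, 114 mm from the axis, 62 mm above the counter; turns with the tray. The post is upright steel, 14 mm in diameter (17 mm at its foot), on a lug (underside 13 mm, top 21 mm above the counter) that sticks out to 122 mm from the axis
- pepper_pot_center (a point): the pepper pot: the tallest and narrowest of the four pots on the tray, a plain tapering pot with a flat lid, 55 mm across and 62 mm high; this point is on its axis half-way up. It stands loose on the tray.
- mustard_pot_center (a point): the mustard pot, 61 mm across and 48 mm high, with a flat overhanging lid, standing loose on the tray; this point is on its axis half-way up
- sauce_cup_alioli_center (a point): low round sauce cup with a clear lid, 69 mm across and 36 mm high, standing loose on the tray, one of two of the same size; this point is on its axis half-way up
- sauce_cup_red_center (a point): low round sauce cup with a clear lid, 69 mm across and 36 mm high, standing loose on the tray, one of two of the same size; this point is on its axis half-way up
- spice_jar_1: a loose spice jar behind the carousel, 41 mm across and 105 mm high; origin under its centre at counter height. To be left alone.
- lemon_2: a loose lemon beside the carousel, 76 x 56 x 55 mm; origin under its centre at counter height. To be left alone.

How it is judged:
By the outcome, as a careful person would: the job done as asked, in the order asked, and still so for the second after the job is handed in, with the robot touching nothing.
It also fails if it takes over 61 s, if anything falls off the work surface, if the arm or the gripper's body presses on something with over 40 N, if the wrist force passes 120 N, or if a joint passes its speed limit or range.

## Working session

There is one attempt and no reset: what is moved stays moved. The work goes in short steps, Python scripts to look and compute and a tool call to move; the robot and the scene stay as the last step left them, time stands still between calls to the robot, and variables do not carry over. Pictures are saved under pics/ and viewed, at most 10 in all, crops included, and the job is handed in when it is done.

Besides the shell and the picture viewer there is one more tool, called after "Call:" as name(argument=value, ...), one argument or row to a line, values as JSON. step_arm: Moves the arm, as the interface text tells. Its arguments: {"type":"object","properties":{"targets":{"type":"array","items":{"type":"array"}},"grip_force":{"type":"number"}},"required":["targets"]}

```bash
mkdir -p pics
cat > h.py <<'E'
import numpy as np, cv2
from workcell import *
def ray(cam,px,z):
    c=calibration(cam);K,R,t=map(np.array,(c["camera_matrix"],c["R"],c["t"]))
    d=R.T@np.linalg.solve(K,[px[1],px[0],1.]);o=-R.T@t
    return o+d*(z-o[2])/d[2]
def proj(cam,X):
    c=calibration(cam);K,R,t=map(np.array,(c["camera_matrix"],c["R"],c["t"]))
    p=K@(R@np.array(X)+t);return p[:2]/p[2]
E
python3 - <<'E'
from h import *
ims=[]
for c in("top","side"):
    im=read_camera(c)[:,:,::-1].copy();ims.append(im)
    C=calibration(c);print(c,-np.array(C["R"]).T@C["t"])
    for q,z in [("pointer_tip",.005),("carousel",0),("post0",.062),("post1",.062),("post2",.062),("post3",.062),("pepper_pot_center",.053),("mustard_pot_center",.046),("sauce_cup_red_center",.04),("sauce_cup_alioli_center",.04),("lemon_2",0),("spice_jar_1",0)]:
        for r in tip_of(c,q)[:2]: print(q,round(r["score"],2),np.round(r["at"]),np.round(ray(c,r["at"],z),3))
cv2.imwrite("pics/a.png",ims[0]);cv2.imwrite("pics/b.png",ims[1])
s=read_state();print(s["time"],s["tool_pos"],s["tcp_rot"],nose_length if not callable(nose_length) else nose_length())
E
```

```text
top [0.4672415  0.06286227 1.08853131]
pointer_tip 0.48 [262. 254.] [0.418 0.07  0.005]
carousel 0.62 [194. 239.] [0.577 0.107 0.   ]
post0 0.9 [191. 286.] [ 0.579 -0.002  0.062]
post0 0.87 [144. 229.] [0.685 0.127 0.062]
post1 0.9 [191. 286.] [ 0.579 -0.002  0.062]
post1 0.87 [144. 229.] [0.685 0.127 0.062]
post2 0.9 [191. 286.] [ 0.579 -0.002  0.062]
post2 0.87 [144. 229.] [0.685 0.127 0.062]
post3 0.9 [191. 286.] [ 0.579 -0.002  0.062]
post3 0.87 [144. 229.] [0.685 0.127 0.062]
mustard_pot_center 0.93 [181. 251.] [0.604 0.077 0.046]
sauce_cup_red_center 0.9 [182. 219.] [0.602 0.151 0.04 ]
sauce_cup_alioli_center 0.68 [212. 254.] [0.534 0.07  0.04 ]
lemon_2 0.61 [254. 337.] [ 0.438 -0.123  0.   ]
spice_jar_1 0.41 [258. 254.] [0.428 0.071 0.   ]
spice_jar_1 0.23 [146. 230.] [0.695 0.128 0.   ]
side [ 0.34917907 -0.65687653  0.51862083]
pointer_tip 0.71 [218. 198.] [0.427 0.057 0.005]
pointer_tip 0.62 [198. 248.] [0.55  0.11  0.005]
carousel 0.78 [199. 254.] [0.566 0.112 0.   ]
post0 0.91 [167. 300.] [0.684 0.131 0.062]
post0 0.75 [182. 209.] [0.461 0.109 0.062]
post1 0.91 [167. 300.] [0.684 0.131 0.062]
post1 0.75 [182. 209.] [0.461 0.109 0.062]
post2 0.91 [167. 300.] [0.684 0.131 0.062]
post2 0.75 [182. 209.] [0.461 0.109 0.062]
post3 0.91 [167. 300.] [0.684 0.131 0.062]
post3 0.75 [182. 209.] [0.461 0.109 0.062]
pepper_pot_center 0.73 [177. 234.] [0.523 0.134 0.053]
mustard_pot_center 0.68 [187. 277.] [0.61  0.081 0.046]
sauce_cup_red_center 0.68 [202. 324.] [0.694 0.005 0.04 ]
sauce_cup_red_center 0.67 [175. 266.] [0.605 0.15  0.04 ]
sauce_cup_alioli_center 0.68 [198. 244.] [0.529 0.064 0.04 ]
lemon_2 0.73 [279. 223.] [ 0.444 -0.131  0.   ]
spice_jar_1 0.83 [207. 322.] [0.711 0.046 0.   ]
1.3 [ 0.22242345 -0.63728144  0.30388003] [-3.09739688e+00 -5.24928268e-01 -4.62140847e-05] 0.0726
```

View pics/a.png

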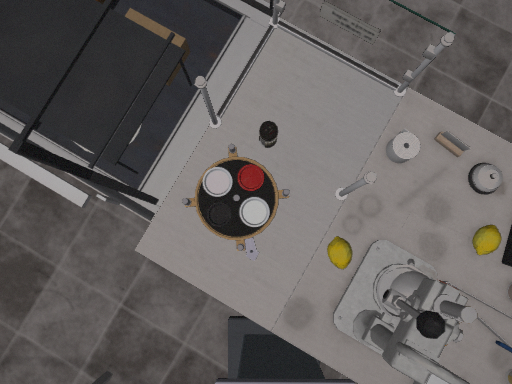

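View pics/b.png

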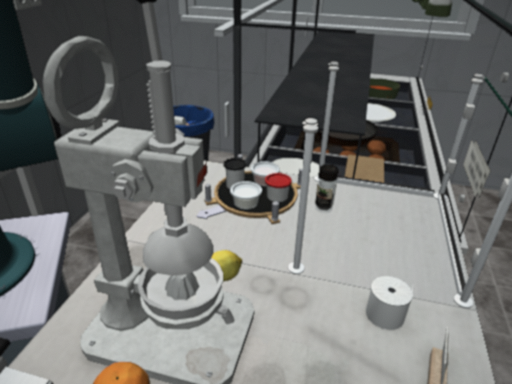

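The top view shows the carousel axis at about column 236, row 198. The posts are at (285,192), (232,148), (187,202) and (240,247), the dark pepper pot is at (221,214), and the tongue tip is at about (252,257). A tall citrus press stands between the arm and the carousel, so I'll measure its height and get better angles.

Run:
```python
from h import *
from scipy.optimize import least_squares
im=read_camera("top")[:,:,::-1].copy()
crop=cv2.resize(im[130:280,160:310],(600,600),interpolation=cv2.INTER_CUBIC);cv2.imwrite("pics/c.png",crop)
P={}
for c in("top","side"):
    if c=="side": read_camera(c)
    l=[r for r in tip_of(c,"post0") if r["score"]>.3]
    P[c]=[ray(c,r["at"],.062) for r in l]
    for r,p in zip(l,P[c]): print(c,round(r["score"],2),np.round(r["at"],1),np.round(p,3))
pts=np.array(P["top"])[:4,:2]
if len(pts)>=3:
    f=lambda v:np.hypot(*(pts-v).T)-.114
    s=least_squares(f,[.57,.11]);print("axis",s.x,s.fun);d=pts-s.x;print(np.degrees(np.arctan2(d[:,1],d[:,0]))%360)
# press column top: triangulate
def ln(c,px):
    a,b=ray(c,px,0.),ray(c,px,.3);d=(b-a)/np.linalg.norm(b-a);return a,d
def tri(a,b):
    A=np.zeros((3,3));r=np.zeros(3)
    for o,d in(ln("top",a),ln("side",b)):
        M=np.eye(3)-np.outer(d,d);A+=M;r+=M@o
    return np.linalg.solve(A,r)
print("cap",tri((311,467),(63,160)))
for z in(.3,.4,.5):print(z,ray("top",(311,467),z),ray("side",(63,160),z),ray("side",(45,80),z))
```

```text
top 0.69 [191.5 284.6] [0.578 0.002 0.062]
top 0.68 [246.4 243. ] [0.456 0.095 0.062]
top 0.64 [199.9 187.3] [0.559 0.22  0.062]
top 0.55 [148.4 231.8] [0.676 0.121 0.062]
side 0.91 [166.8 300.4] [0.684 0.132 0.062]
side 0.6 [184.5 205.8] [0.452 0.101 0.062]
side 0.6 [199.1 274.7] [0.582 0.01  0.062]
axis [0.56527851 0.11092774] [-0.00462111 -0.00327436 -0.00480217 -0.00300543]
[276.60455225 188.37210419  93.40191935   5.2210134 ]
cap [ 0.36785367 -0.2360352   0.41162461]
0.3 [ 0.35271633 -0.28534979  0.3       ] [0.38521622 0.20413344 0.3       ] [0.21419947 0.40027386 0.3       ]
0.4 [ 0.36724019 -0.24119022  0.4       ] [ 0.36873236 -0.18970368  0.4       ] [ 0.27594089 -0.08328042  0.4       ]
0.5 [ 0.38176405 -0.19703064  0.5       ] [ 0.3522485  -0.58354079  0.5       ] [ 0.33768231 -0.56683471  0.5       ]
```

View pics/c.png

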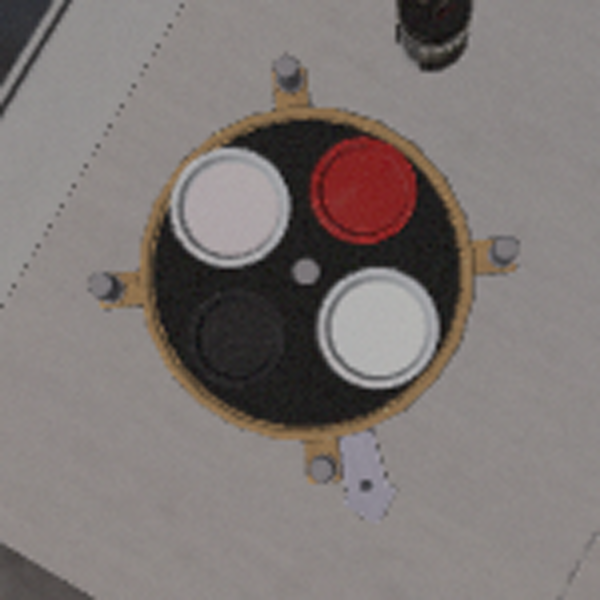

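The crop shows the pepper pot lid at (240,336), post tops at (288,66), (505,246), (320,467) and (103,287), and the tongue tip at about (378,522). The hole in the tongue is at (365,486).

Run:
```python
from h import *
from scipy.optimize import least_squares
g=lambda x,y,z:ray("top",((y+.5)/4-.5+130,(x+.5)/4-.5+160),z)[:2]
pts=np.array([g(*p,.062) for p in((288,66),(505,246),(320,467),(103,287))])
s=least_squares(lambda v:np.hypot(*(pts-v).T)-.114,[.57,.11]);a=s.x
ang=lambda p:round(np.degrees(np.arctan2(*(p-a)[::-1]))%360,1)
print("axis",a,s.fun,[ang(p) for p in pts],"hub",g(306,271,.03))
print(pts)
for n,p in(("tip",g(378,522,.005)),("hole",g(365,486,.005)),("neck",g(357,433,.005)),("pepper",g(240,336,.084))):print(n,p,ang(p),np.hypot(*(p-a)))
import cv2
from scipy.spatial.transform import Rotation as Ro
st=read_state();print(Ro.from_rotvec(st["tcp_rot"]).as_matrix().round(3))
```

```text
axis [0.56841048 0.11194582] [-0.00096747 -0.00100728 -0.0009438  -0.00100907] [np.float64(4.8), np.float64(275.2), np.float64(184.9), np.float64(96.6)] hub [0.56760632 0.1121089 ]
[[ 6.81041998e-01  1.21458625e-01]
 [ 5.78703922e-01 -5.77061726e-04]
 [ 4.55769055e-01  1.02270349e-01]
 [ 5.55481429e-01  2.24194615e-01]]
tip [0.42345871 0.07057484] 195.9 0.15074008780535428
hole [0.44420332 0.07817874] 195.2 0.12871532262392682
neck [0.47492054 0.0829222 ] 197.2 0.09789146809594573
pepper [0.52685561 0.14540625] 141.2 0.05335173192927717
[[ 0.944  0.329  0.   ]
 [ 0.329 -0.944  0.   ]
 [ 0.    -0.    -1.   ]]
```

Call:
step_arm(
  targets=[
    [[0, 0, 0.048], [0, 0, -40], 34],
    [[0, 0, 0.048], [0, 0, -40], 34],
    [[0, 0, 0.048], [0, 0, -40], 34],
    [[0, 0, 0.048], [0, 0, -40], 34],
    [[0, 0, 0.048], [0, 0, -40], 34],
  ],
)

```text
time: 1.92
tool_pos: [0.2223, -0.6369, 0.5059]
tcp_rot: [3.138, 0.147, 0.0]
wrist_force: [0.8, -0.7, -0.1]
width: 0.395
grip_force: 0.0
```

Call:
step_arm(
  targets=[
    [[0, 0, 0], [0, 0, -40], 34],
    [[0, 0, 0], [0, 0, -40], 34],
    [[0, 0, 0], [0, 0, 0], 34],
  ],
)

```text
time: 2.17
tool_pos: [0.2224, -0.6372, 0.5955]
tcp_rot: [3.122, 0.15, 0.006]
wrist_force: [0.7, 0.5, 0.4]
width: 0.394
grip_force: 0.0
```

Call:
step_arm(
  targets=[
    [[0, 0, 0], [26, -31, 0], 34],
    [[0, 0, 0], [26, -31, 0], 34],
    [[0, 0, 0], [26, -31, 0], 34],
    [[0, 0, 0], [26, -31, 0], 34],
    [[0, 0, 0], [26, -31, 0], 34],
  ],
)

```text
time: 2.58
tool_pos: [0.3376, -0.469, 0.5837]
tcp_rot: [3.138, 0.149, 0.0]
wrist_force: [0.8, -0.4, 0.7]
width: 0.402
grip_force: 0.0
```

Call:
step_arm(
  targets=[
    [[0, 0, 0], [26, -31, 0], 34],
    [[0, 0, 0], [26, -31, 0], 34],
    [[0, 0, 0], [26, -31, 0], 34],
    [[0, 0, 0], [26, -31, 0], 34],
    [[0, 0, 0], [26, -31, 0], 34],
  ],
)

```text
time: 3.0
tool_pos: [0.4522, -0.302, 0.584]
tcp_rot: [3.138, 0.15, 0.001]
wrist_force: [0.3, -0.3, 0.2]
width: 0.397
grip_force: 0.0
```

Call:
step_arm(
  targets=[
    [[0, 0, 0], [4, -40, 0], 34],
    [[0, 0, 0], [4, -40, 0], 34],
    [[0, 0, 0], [4, -40, 0], 34],
    [[0, 0, 0], [4, -40, 0], 34],
    [[0, 0, 0], [4, -40, 0], 34],
  ],
)

```text
time: 3.42
tool_pos: [0.4519, -0.101, 0.5838]
tcp_rot: [3.138, 0.15, 0.001]
wrist_force: [1.1, 0.3, 0.6]
width: 0.392
grip_force: 0.0
```

Call:
step_arm(
  targets=[
    [[0, 0, 0], [4, -40, 0], 34],
    [[0, 0, 0], [4, -40, 0], 34],
    [[0, 0, 0], [4, -40, 0], 34],
    [[0, 0, 0], [4, -40, 0], 34],
    [[0, 0, 0], [4, -40, 0], 34],
  ],
)

```text
time: 3.83
tool_pos: [0.4524, 0.1, 0.5841]
tcp_rot: [-3.138, -0.15, -0.002]
wrist_force: [0.7, 0.7, -0.5]
width: 0.397
grip_force: 0.0
```

Call:
step_arm(
  targets=[
    [[0, 0, 0], [0, 0, 40], 34],
    [[0, 0, 0], [0, 0, 40], 34],
    [[0, 0, 0], [0, 0, 40], 34],
    [[0, 0, 0], [0, 0, 40], 34],
    [[0, 0, 0], [0, 0, 40], 34],
  ],
)

```text
time: 4.25
tool_pos: [0.4526, 0.0985, 0.3821]
tcp_rot: [-3.138, -0.152, -0.002]
wrist_force: [1.2, -1.1, -0.4]
width: 0.392
grip_force: 0.0
```

Call:
step_arm(
  targets=[
    [[0, 0, 0], [0, 0, 40], 34],
    [[0, 0, 0], [0, 0, 40], 34],
    [[0, 0, 0], [0, 0, 40], 34],
    [[0, 0, 0], [0, 0, 0], 34],
    [[0, 0, 0], [0, 0, 0], 34],
  ],
)

```text
time: 4.67
tool_pos: [0.4512, 0.0978, 0.2618]
tcp_rot: [3.137, 0.15, -0.01]
wrist_force: [0.7, 0.1, 0.8]
width: 0.398
grip_force: 0.0
```

Call:
step_arm(
  targets=[
    [[0, 0, 0], [4, -3.5, 40], 34],
    [[0, 0, 0], [0, 0, 40], 34],
    [[0, 0, 0], [0, 0, 30], 34],
    [[0, 0, 0], [0, 0, 0], 34],
    [[0, 0, 0], [0, 0, 0], 34],
  ],
)

```text
time: 5.08
tool_pos: [0.458, 0.1022, 0.1557]
tcp_rot: [-3.138, -0.15, -0.002]
wrist_force: [0.8, -0.5, 0.7]
width: 0.4
grip_force: 0.0
```

Run:
```python
from h import *
im=[read_camera(c)[:,:,::-1] for c in("top","side")]
a=cv2.resize(im[0][130:280,160:310],(500,500),interpolation=3);b=cv2.resize(im[1][130:250,180:300],(500,500)[:2],interpolation=3)
cv2.imwrite("pics/d.png",cv2.resize(np.hstack([a,b]),(800,400)))
s=read_state();print(s["tool_pos"],s["tcp_rot"],s["q"])
```

```text
[0.45988232 0.10251817 0.1578418 ] [-3.13721216 -0.15035461 -0.01018086] [ 1.66469929e-01  1.79432945e-02  2.17428877e+00 -1.13732241e-05
  9.42832919e-01  1.64149382e+00]
```

View pics/d.png

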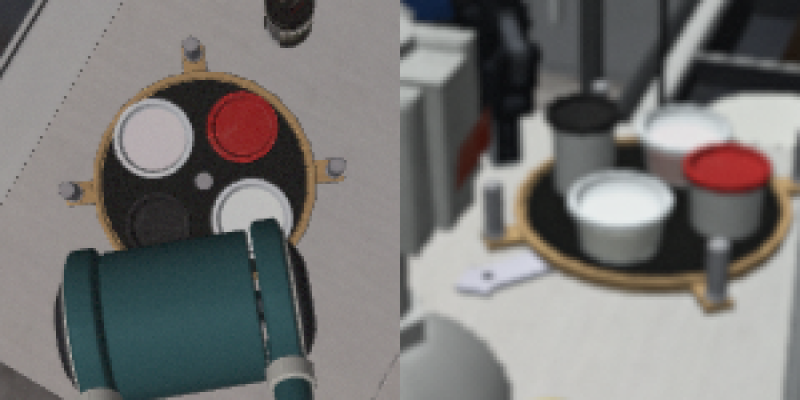

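The side view shows the open fingers (dark, around (505,130) in the right panel) just above the near post at (492,205). I'll check this with a projection and an averaged pose.

Run:
```python
from h import *
L=[]
for i in range(6):
    read_camera("side");s=read_state();L.append(np.r_[s["tool_pos"],s["tcp_rot"]*np.sign(s["tcp_rot"][0])])
L=np.array(L);print(L.mean(0).round(4),L.std(0).round(4))
m=L.mean(0)[:3]
f=lambda p:((p-[180,130])*400/120+[400,0]).round()
for y in(-.0315,.0315):
  for z in(.08,.09,.1): print(y,z,f(proj("side",[m[0],m[1]+y,z])))
print("post",f(proj("side",[.455,.1015,.062])))
```

```text
[0.4589 0.1024 0.1568 3.1373 0.1503 0.0082] [0.0008 0.0001 0.0009 0.0002 0.     0.0024]
-0.0315 0.08 [502. 180.]
-0.0315 0.09 [502. 166.]
-0.0315 0.1 [501. 152.]
0.0315 0.08 [486. 133.]
0.0315 0.09 [486. 120.]
0.0315 0.1 [485. 106.]
post [490. 181.]
```

Call:
step_arm(
  targets=[
    [[0, 0, 0], [-4, 0, 10], 34],
    [[0, 0, 0], [0, 0, 20], 34],
    [[0, 0, 0], [0, 0, 20], 34],
    [[0, 0, 0], [0, 0, 0], 34],
    [[0, 0, 0], [0, 0, 0], 34],
  ],
)

```text
time: 5.9
tool_pos: [0.451, 0.1013, 0.1024]
tcp_rot: [3.137, 0.15, -0.007]
wrist_force: [-0.8, -0.8, 0.0]
width: 0.397
grip_force: 0.0
```

Run:
```python
from h import *
L=[]
for i in range(6):
    im=read_camera("side");s=read_state();L.append(np.r_[s["tool_pos"],s["tcp_rot"]*np.sign(s["tcp_rot"][0])])
print(np.mean(L,0).round(4),s["wrist_force"])
cv2.imwrite("pics/e.png",cv2.resize(im[130:250,180:300,::-1],(600,600),interpolation=3))
```

```text
[4.5330e-01 1.0170e-01 1.0460e-01 3.1378e+00 1.5040e-01 1.8000e-03] [ 0.36162945  0.43822163 -0.30450875]
```

View pics/e.png

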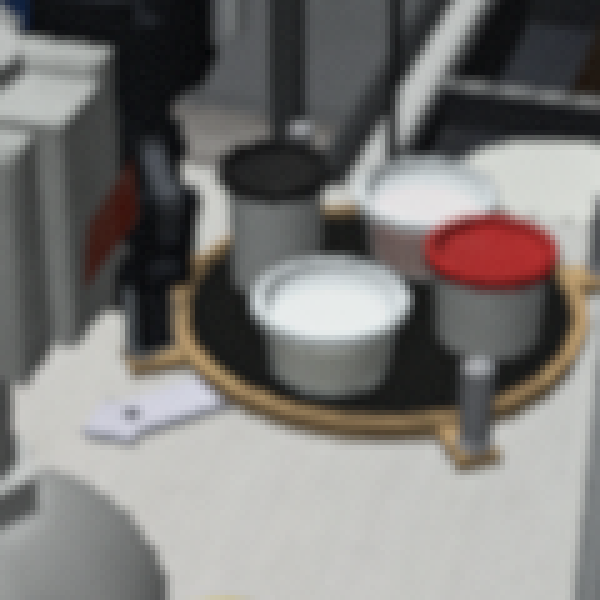

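Call:
step_arm(
  targets=[
    [[0, 0, -0.035], [0, 4, 0], 34],
    [[0, 0, -0.035], [0, 4, 0], 34],
    [[0, 0, -0.035], [0, 4, 0], 34],
    [[0, 0, -0.035], [0, 4, 0], 34],
    [[0, 0, -0.035], [0, 4, 0], 34],
  ],
)

```text
time: 6.62
tool_pos: [0.4567, 0.082, 0.1047]
tcp_rot: [-3.112, -0.427, -0.003]
wrist_force: [-0.1, 0.6, 0.3]
width: 0.4
grip_force: 0.4
```

Call:
step_arm(
  targets=[
    [[0, 0, -0.043], [0, 5, 0], 34],
    [[0, 0, -0.043], [0, 5, 0], 34],
    [[0, 0, -0.043], [0, 5, 0], 34],
    [[0, 0, -0.043], [0, 5, 0], 34],
    [[0, 0, -0.043], [0, 5, 0], 34],
  ],
)

```text
time: 7.03
tool_pos: [0.4655, 0.0585, 0.1047]
tcp_rot: [-3.049, -0.759, -0.003]
wrist_force: [-0.1, 1.3, 0.0]
width: 0.395
grip_force: 0.4
```

```bash
cat > m.py <<'E'
from h import *
a=np.array([.5684,.1119]);L=[]
for i in range(4):
    read_camera("top");s=read_state();L.append(np.r_[s["tool_pos"],s["tcp_rot"]*np.sign(s["tcp_rot"][0])])
m=np.mean(L,0);d=m[:2]-a
print("pos",m[:3].round(4),"yaw",np.degrees(2*np.arctan2(m[4],m[3])).round(1),"r",np.hypot(*d).round(4),"ang",(np.degrees(np.arctan2(d[1],d[0]))%360).round(1),s["wrist_force"],s["time"])
for c in("top","side"):
    if c=="side":read_camera(c)
    l=[r for r in tip_of(c,"post0") if r["score"]>.3]
    for r in l:
        p=ray(c,r["at"],.062)[:2]-a;print(c,round(r["score"],2),np.hypot(*p).round(3),(np.degrees(np.arctan2(p[1],p[0]))%360).round(1))
E
python3 m.py
```

```text
pos [0.4655 0.0583 0.1046] yaw 27.8 r 0.116 ang 207.5 [ 0.29054627 -0.13032827 -0.2977478 ] 7.2333
top 0.85 0.112 291.3
top 0.82 0.113 110.5
top 0.65 0.11 25.9
side 0.88 0.109 198.4
side 0.87 0.125 25.8
side 0.68 0.11 297.6
```

Call:
step_arm(
  targets=[
    [[0, 0, -0.043], [0, 5, 0], 34],
    [[0, 0, -0.043], [0, 5, 0], 34],
    [[0, 0, -0.043], [0, 5, 0], 34],
    [[0, 0, -0.043], [0, 5, 0], 34],
    [[0, 0, -0.043], [0, 5, 0], 34],
  ],
)

```text
time: 7.8
tool_pos: [0.4781, 0.0378, 0.1038]
tcp_rot: [-2.949, -1.081, 0.001]
wrist_force: [0.2, 1.3, -0.0]
width: 0.399
grip_force: 0.4
```

Call:
step_arm(
  targets=[
    [[0, 0, -0.043], [0, 5, 0], 34],
    [[0, 0, -0.043], [0, 5, 0], 34],
    [[0, 0, -0.043], [0, 5, 0], 34],
    [[0, 0, -0.043], [0, 5, 0], 34],
    [[0, 0, -0.035], [0, 4, 0], 34],
  ],
)

```text
time: 8.22
tool_pos: [0.4952, 0.0207, 0.1038]
tcp_rot: [-2.822, -1.38, 0.0]
wrist_force: [-0.0, 1.0, -0.1]
width: 0.398
grip_force: 0.4
```

Call:
step_arm(
  targets=[
    [[0, 0, -0.035], [0, 4, 0], 34],
    [[0, 0, -0.035], [0, 4, 0], 34],
    [[0, 0, -0.026], [0, 3, 0], 34],
    [[0, 0, -0.017], [0, 2, 0], 34],
    [[0, 0, 0], [0, 0, 0], 34],
  ],
)

```text
time: 8.63
tool_pos: [0.5059, 0.0131, 0.1039]
tcp_rot: [2.741, 1.535, -0.0]
wrist_force: [0.8, -0.8, 0.5]
width: 0.4
grip_force: 0.0
```

```bash
python3 m.py
python3 - <<'E'
from h import *
im=read_camera("top")[:,:,::-1]
cv2.imwrite("pics/f.png",cv2.resize(im[130:280,160:310],(600,600),interpolation=cv2.INTER_CUBIC))
E
```

```text
pos [0.5057 0.0131 0.1038] yaw 58.5 r 0.117 ang 237.6 [ 0.41300607 -0.86041311 -0.16734713] 8.8333
top 0.84 0.12 54.6
top 0.83 0.106 139.1
top 0.72 0.109 322.5
side 0.95 0.139 59.6
side 0.79 0.115 328.0
side 0.73 0.103 231.2
```

View pics/f.png

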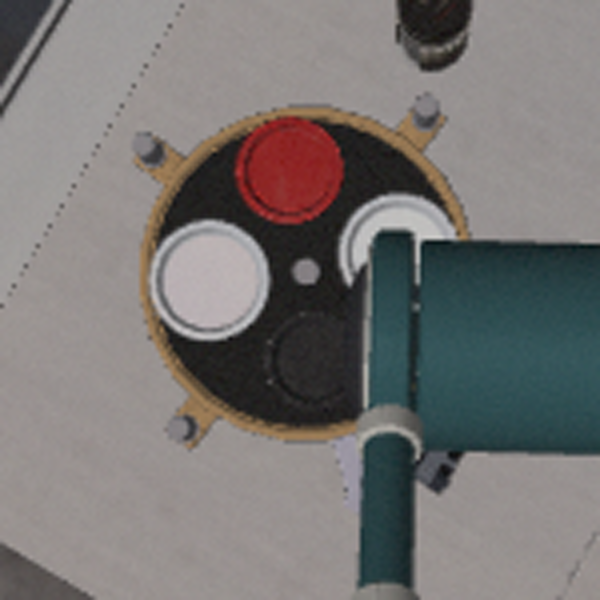

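In the crop the visible post tops are at (428,106), (149,147) and (183,428). The pepper pot is near (312,358), still a little short of the tongue.

Run:
```python
from h import *
a=np.array([.5684,.1119])
g=lambda x,y,z:ray("top",((y+.5)/4-.5+130,(x+.5)/4-.5+160),z)[:2]
ang=lambda p:round(np.degrees(np.arctan2(*(p-a)[::-1]))%360,1)
print([ang(g(*p,.062)) for p in((428,106),(149,147),(183,428))],ang(g(313,359,.084)))
```

```text
[np.float64(322.2), np.float64(52.9), np.float64(144.0)] 186.7
```

Call:
step_arm(
  targets=[
    [[0, 0, -0.035], [0.5, 4, 0], 34],
    [[0, 0, -0.035], [0.5, 4, 0], 34],
    [[0, 0, -0.035], [0.5, 4, 0], 34],
    [[0, 0, -0.02], [0, 2.5, 0], 34],
    [[0, 0, 0], [0, 0, 0], 34],
  ],
)

```text
time: 9.45
tool_pos: [0.5195, 0.0072, 0.1039]
tcp_rot: [2.64, 1.703, 0.0]
wrist_force: [0.4, -0.1, 0.4]
width: 0.397
grip_force: 0.0
```

```bash
python3 m.py
python3 - <<'E'
from h import *
im=read_camera("top")[:,:,::-1]
cv2.imwrite("pics/g.png",cv2.resize(im[130:280,160:310],(600,600),interpolation=cv2.INTER_CUBIC))
E
```

```text
pos [0.5193 0.0073 0.1039] yaw 65.6 r 0.1155 ang 244.8 [ 0.66494286 -0.33426714  0.31772015] 9.65
top 0.97 0.114 330.6
top 0.83 0.109 58.6
top 0.62 0.107 148.1
side 0.95 0.125 63.2
side 0.92 0.114 149.6
side 0.75 0.112 241.3
side 0.68 0.116 334.4
```

View pics/g.png

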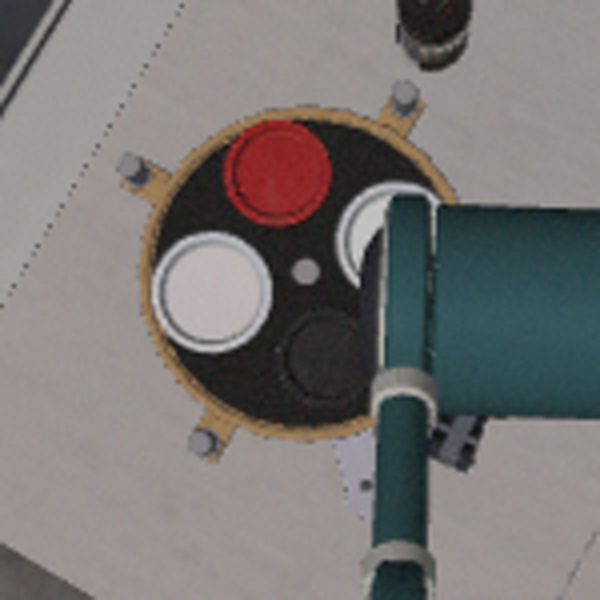

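The post tops are now at (405,95), (131,166) and (205,440), with the pepper pot at about (325,356), close to the tongue line.

Run:
```python
from h import *
a=np.array([.5684,.1119])
g=lambda x,y,z:ray("top",((y+.5)/4-.5+130,(x+.5)/4-.5+160),z)[:2]
ang=lambda p:round(np.degrees(np.arctan2(*(p-a)[::-1]))%360,1)
print([ang(g(*p,.062)) for p in((405,95),(131,166),(205,440))],ang(g(326,357,.084)))
```

```text
[np.float64(329.5), np.float64(60.4), np.float64(151.0)] 194.3
```

Call:
step_arm(
  targets=[
    [[0, 0, 0.03], [0, -3, 0], 34],
    [[0, 0, 0.03], [0, -3, 0], 34],
    [[0, 0, 0.02], [0, -3, 0], 34],
    [[0, 0, 0], [0, 0, 0], 34],
    [[0, 0, 0], [0, 0, 0], 34],
  ],
)

```text
time: 10.27
tool_pos: [0.511, 0.0114, 0.1039]
tcp_rot: [-2.705, -1.597, 0.0]
wrist_force: [1.6, 0.3, 0.2]
width: 0.4
grip_force: 0.0
```

Call:
step_arm(
  targets=[
    [[0, 0, 0], [0, 0, -15], 34],
    [[0, 0, 0], [0, 0, -20], 34],
    [[0, 0, 0], [0, 0, -20], 34],
    [[0, 0, 0], [0, 0, -30], 34],
    [[0, 0, 0], [0, 0, -40], 34],
  ],
)

```text
time: 10.68
tool_pos: [0.5092, 0.0113, 0.2274]
tcp_rot: [-2.703, -1.595, 0.008]
wrist_force: [0.7, -0.3, 0.3]
width: 0.398
grip_force: 0.0
```

Call:
step_arm(
  targets=[
    [[0, 0, 0], [-20, 0, -36], 34],
    [[0, 0, 0], [-30, 0, -28], 34],
    [[0, 0, 0], [-40, 0, 0], 34],
    [[0, 0, 0], [-40, 0, 0], 34],
    [[0, 0, 0], [0, 0, 0], 34],
  ],
)

```text
time: 11.1
tool_pos: [0.446, -0.1071, 0.294]
tcp_rot: [2.706, 1.589, -0.002]
wrist_force: [-0.2, 0.2, -0.6]
width: 0.396
grip_force: 0.0
```

```bash
python3 m.py
python3 - <<'E'
from h import *
im=read_camera("top")[:,:,::-1]
cv2.imwrite("pics/i.png",cv2.resize(im[130:280,160:310],(600,600),interpolation=cv2.INTER_CUBIC))
E
```

```text
pos [ 0.4479 -0.1034  0.2931] yaw 60.9 r 0.2468 ang 240.8 [0.67081507 0.94965057 0.32690666] 11.3
top 0.9 0.117 59.7
top 0.88 0.109 149.8
top 0.79 0.111 241.6
top 0.75 0.119 329.8
side 0.9 0.114 151.0
side 0.85 0.138 63.7
side 0.75 0.109 237.0
side 0.62 0.112 332.1
```

View pics/i.png

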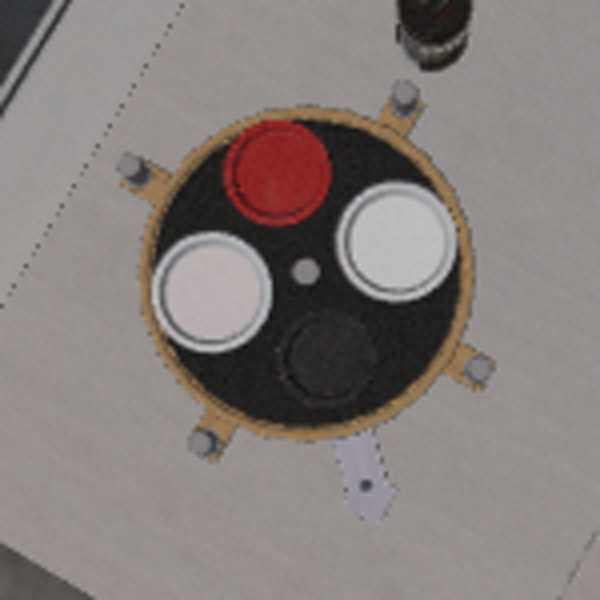

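The carousel is unchanged after backing off. The posts are at (405,95), (131,166), (205,440) and (480,366), which puts the pepper pot at about 195.2°. The tongue is at about 195.6°, so they line up within the measurement error, and I'm handing the job in.

```bash
python3 -c "
from workcell import *
print(finish_job())"
```

```text
the job is handed in; nothing more can be done
None
```

I turned the carousel about 55° anticlockwise by one post, and the pepper pot now faces the arrow tongue to within about 0.5° by camera; nothing slid or tipped, the gripper is clear, and the job was handed in at about 11 s.

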